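Valve to the top on the bread-trailer wheel

TASK

The bread trailer's sealant-filled tyre is about to have its pressure checked, so turn the wheel on the bench stand until its red-capped valve is straight above the hub, at twelve o'clock, and leave it at rest there with your hand clear. Turn it steadily, without setting it spinning, by pushing gently on its spokes with the fingertips. Keep off the street-dirty tyre and off the valve, and leave the bottle, the gauge and the two tyre levers where they are.

Things in the scene. Friction and masses are not known exactly. Their poses are not given: they have to be found in the camera images.
- stand: blue steel wheel stand, fixed; origin on the bench straight below the hub centre, x pointing away from the worker, y to the worker's left, z up. Base plate 270 x 280 x 12 mm; 40 mm square post behind the wheel. The wheel faces the worker (-x) on a stub axle sloping up 25 degrees towards the worker, so the wheel leans back: its top is further away (+x) than its bottom.
- hub (a point): centre of the hub, in the wheel's middle plane, 225 mm above the bench; axes as the stand's. Hub 60 mm across and 60 mm wide, plus a 6 mm black button in front. Five straight grey spokes, each 22 mm wide, 26 mm deep (13 mm either side of the middle plane), free from radius 32 to 118 mm, stand 36, 108, 180, 252 and 324 degrees clockwise from the valve; open windows between them.
- wheel (a joint): turn of the wheel about its axle, rad: 0 (or a whole turn) with the valve straight above the hub, growing clockwise as the worker sees it (valve going from the top to the worker's right, -y). Turns either way without end; its seals drag (0.12 N m, about 1.4 N on a spoke 85 mm from the axle), so it stops almost at once where it is left.
- tyre: black tyre, 392 mm across and 44 mm thick (radius 152 to 196 mm), on a grey rim of inner radius 140 mm, 32 mm wide; origin at the hub centre, turns with the wheel (x along the axle away from the worker, z from the hub towards the valve)
- valve: valve on the rim, 12 mm thick at its red cap, reaching from the rim (radius 140 mm) in to radius 102 mm; origin at the hub centre, axes as the tyre's
- valve_cap (a point): middle of the valve's red cap, 110 mm from the axle; axes as the tyre's
- sealant: green bottle of tyre sealant with an orange cap, 60 mm thick, 170 mm tall, standing beside the wheel; origin under its foot
- gauge: black dial tyre gauge lying on the bench, 66 mm dial 24 mm thick with a 65 mm steel stem; origin under the dial
- lever_a: orange plastic tyre lever lying on the bench, 120 x 20 x 8 mm; origin under its middle
- lever_b: second orange tyre lever, the same

How it is judged:
At the end, for the whole second after the job is handed in: The valve is above the hub, its cap no more than 15 mm to either side (about 8 degrees), and the wheel stands still (y of valve_cap in the frame of hub between -0.015 and 0.015 m and z of valve_cap in the frame of hub above 0.05 m and velocity of joint wheel between -0.05 and 0.05 rad/s); the robot touches nothing.
It fails at once if the tyre is pushed (over 5 N) (contact force between tyre and anything else above 5 N).
It fails at once if the valve is pushed (over 3 N) (contact force between valve and anything else above 3 N).
It fails at once if the wheel or its stand is pushed roughly or gripped hard (over 50 N) (contact force between stand and the arm above 50 N or contact force between stand and the fingers above 50 N).
It fails at once if the wheel spins (over 4 rad/s) (velocity of joint wheel above 4 rad/s or velocity of joint wheel below -4 rad/s).
It fails at once if the bottle, the gauge or a tyre lever is moved more than 20 mm (distance of any of sealant, gauge, lever_a, lever_b from where it was at the start of the episode above 0.02 m).
It also fails if it takes over 64 s, if anything falls off the work surface, if the arm or the gripper's body presses on something with over 40 N, if the wrist force passes 120 N, or if a joint passes its speed limit or range.

ROBOT

A 6-joint arm with a two-finger parallel gripper is mounted at the origin on the work surface. World frame = base frame: x ahead of the robot, y to its left, z up, the work surface at z = 0. Lengths are in m, angles in rad, forces in N, time in s.
With the tool pointing down it reaches from about 0.35 to 0.875 m from the base axis. Payload 4.2 kg.
Tool frame: the origin (TCP) lies between the finger pads; the fingertips stand 22 mm ahead of it and the grasp point (between the pads) lies 3 mm ahead of it (robot.nose_length is the distance from the TCP to the fingertips, in m); z points along the fingers, y is the line along which they close (so a half turn about z gives the same grasp; the last joint's range is limited). The gripper opens to 85 mm and grips with 20 to 120 N. Pads are 22 mm wide; open, the fingers measure 114 mm over their backs; the gripper's body (76 mm by 85 mm) begins 54 mm behind the grasp point. The pads swing forward as they close: fully open they stand 13 mm farther back than shut.
Start: joints at [-0.959, 0.385, 0.008, 0, -1.194, -0.259], TCP at [0.216, -0.586, 0.253] pointing down, gripper open.
Joint ranges: [-3.14, 3.14], [-1.21, 2.06], [-1.07, 1.41], [-3.16, 2.05], [-2.99, -0.16], [-3.1, 3.1]. Speed limits (rad/s): [2.79, 2.79, 3.14, 3.14, 3.14, 3.14].

INTERFACE

Orientations are given as a 3x3 rotation matrix whose columns are the frame's x, y, z axes.
In Python, from bench import robot gives the robot as it stands.
- The arm moves only by the tool play_rows, never from a script. Its argument "commands" is a list that holds one entry, the list of rows, each a list of 7 numbers: the shift along the world's x, y, z in units of 300 mm (1.0 is 300 mm), then the turn, a rotation vector about the world's x, y, z in units of 60 degrees (1.0 is 60 degrees), then the gripper's target within -1 to 1 (shut at 1, half-way at 0, fully open at -1). In form: [[[dx, dy, dz, ax, ay, az, jaw], ...]]. A call has 1 to 8 rows; each row is the pose to reach, as a shift and turn from the pose commanded when the call began; what a row does not reach only later rows make up. A row lasts 1/12 s, in which the tool goes at most 41.7 mm and 7.16 degrees, less where a joint would pass 70% of its speed; a pose out of reach is approached as far as the arm can. A call with a number of a shift or a turn outside -1 to 1 is refused whole. A call with a gripper value outside its range is refused whole. The fingers move at their own pace and stop on an object; the grip force is fixed at half the most. Time passes only in rows, so rows that repeat a pose let the fingers close. It gives the time, the measured TCP pose, the force, the opening and the grip force at its end, in the units of the state.
- robot.get_state(): the state, without advancing time (a new reading comes with each control period).
- robot.grab_frame(name): name is "scene" or "top"; returns the picture (384x512x3 uint8, red, green, blue); there is no depth.
- robot.calibration(name): a dict with "fx", "fy", "cx", "cy" (pixels), "R" (3x3) and "t" (3): a world point X has camera coordinates R X + t. Camera axes: x right, y down, z forward; pixel columns grow to the right and rows downward; lengths in m; the calibration is good to about 2 mm. A picture is of the moment at which its call begins. calibration takes no time and is no camera call.
- robot.finish_job(): hands the job in; it is judged then, once.
Trained networks look in the newest picture that a camera, given by its name, has taken for a name from the list of things; names that differ only in an ending like _2 or _b are one class to them, and where a whole thing is asked for, a point or a joint stands for the part that bears it (a point fixed in the world has none). Each returns a list of dicts, best first, with "conf" (0 to 1); they miss things now and then, are a little off and sometimes report something else, mostly with a low value. They report only what shows in the picture. A call takes as long as a camera call.
- robot.trace(camera, query): "pixels" (384x512 bool, what is visible of it) and "location" ([row, column] in pixels, amid what is visible of it).
The state is a dict: "clock": time; "q": joint angles; "dq": joint speeds; "joint_efforts": joint torques, N m; "position": TCP position; "tcp_rot": TCP orientation; "ft_force": force on the tool from outside, world axes, zero at the start; "ft_torque": the same for the moment, N m; "grip_width": opening from 0.0 (shut) to 1.0 (fully open); "finger_force": force on a finger pad.
Only numpy, scipy, OpenCV 4.12 (cv2) and the standard library are available. Lean on these libraries where they do the work, as an engineer would, in place of code of your own. Each camera call takes 0.05 s, during which the arm holds its last target. There are 200 camera calls.

## Working session

There is one attempt and no reset: what is moved stays moved. The work goes in short steps, Python scripts to look and compute and a tool call to move; the robot and the scene stay as the last step left them, time stands still between calls to the robot, and variables do not carry over. Pictures are saved under pics/ and viewed, at most 10 in all, crops included, and the job is handed in when it is done.

Besides the shell and the picture viewer there is one more tool, called after "Call:" by a JSON object that holds its "fn" and its "kwargs", one argument or row to a line. play_rows: Moves the arm, as the interface text tells. Shifts and turns lie within -1 to 1; 1 stands for 300 mm of shift or 60 degrees of turn. Its arguments: {"type":"object","properties":{"commands":{"type":"array"}},"required":["commands"]}

```bash
mkdir -p pics; ls; python3 - <<'E'
from bench import robot
import cv2,numpy as np
for n in("scene","top"):
    f=robot.grab_frame(n); cv2.imwrite(f"pics/{n}0.png",f[...,::-1])
    c=robot.calibration(n); print(n,c["fx"],c["cx"],c["cy"],np.round(c["R"],3).tolist(),np.round(c["t"],3), -np.array(c["R"]).T@c["t"])
s=robot.get_state(); print(s["clock"],s["tcp_rot"],s["grip_width"])
E
```

```text
pics
scene 395.8147156948615 251.00389735330887 188.02822942197503 [[0.161, 0.987, -0.018], [0.57, -0.108, -0.814], [-0.806, 0.121, -0.58]] [-0.127 -0.106  1.54 ] [ 1.32154751 -0.07220526  0.80487796]
top 489.8692099882314 250.16057538256635 190.11181480946374 [[0.005, -1.0, -0.008], [-0.985, -0.004, -0.175], [0.175, 0.009, -0.985]] [0.046 0.546 1.304] [0.30975698 0.0371462  1.37971367]
0.1 [[-9.38474121e-01 -3.45348719e-01 -7.66470514e-04]
 [-3.45349551e-01  9.38472480e-01  1.75849872e-03]
 [ 1.12016206e-04  1.91500579e-03 -9.99998160e-01]] 0.9998547466307776
```

View pics/scene0.png

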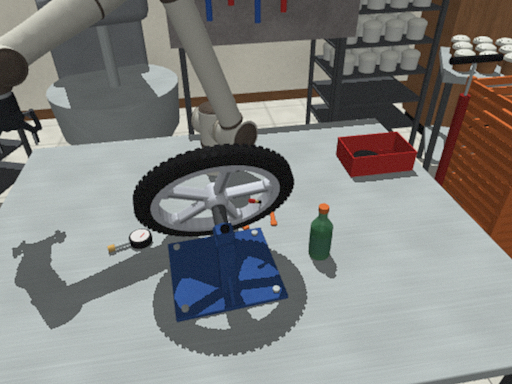

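View pics/top0.png

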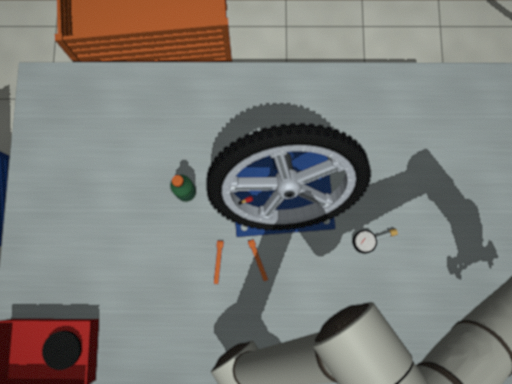

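Scene: the wheel faces the robot, with the lever pair near (245,225). Top: hub button ~(289,187), red cap ~(246,201), so the valve is on the worker's lower left. Next I fit the wheel pose to the tyre silhouettes in both views.

```bash
cat > h.py <<'E'
from bench import robot
import cv2,numpy as np
from scipy.optimize import minimize
CAL={n:robot.calibration(n) for n in("scene","top")}
def proj(n,X):
    c=CAL[n];p=np.atleast_2d(X)@np.array(c["R"]).T+c["t"]
    return np.c_[c["fx"]*p[:,0]/p[:,2]+c["cx"],c["fy"]*p[:,1]/p[:,2]+c["cy"]]
def frame(x,y,yaw):
    S=np.array([[np.cos(yaw),-np.sin(yaw),0],[np.sin(yaw),np.cos(yaw),0],[0,0,1]])
    a=np.deg2rad(25)
    # wheel axes: x axle away (slopes down away), y left, z up in plane (leans to +x)
    W=np.array([[np.cos(a),0,np.sin(a)],[0,1,0],[-np.sin(a),0,np.cos(a)]])
    return np.array([x,y,.225]),S@W
def wpt(P,ax,ang,r):   # ang clockwise from top as worker sees
    o,W=frame(*P); return o+W@np.array([ax,-r*np.sin(ang),r*np.cos(ang)])
def cap_angle(P,u,v,n="top",ax=0):
    c=CAL[n];R=np.array(c["R"]);C=-R.T@c["t"]
    d=R.T@np.array([(u-c["cx"])/c["fx"],(v-c["cy"])/c["fy"],1])
    o,W=frame(*P);nn=W[:,0]; X=C+d*(nn@(o+ax*nn-C))/(nn@d)
    l=W.T@(X-o); return np.arctan2(-l[1],l[2])%(2*np.pi),np.hypot(l[1],l[2])
def find_cap(n="top"):
    f=robot.grab_frame(n); return robot.trace(n,"valve_cap"),f
E
cat > fit.py <<'E'
from h import *
t,p=np.meshgrid(np.linspace(0,2*np.pi,72),np.linspace(0,2*np.pi,16))
r=174+22*np.cos(p); T=np.c_[(22*np.sin(p)).ravel(),(r*np.sin(t)).ravel(),(r*np.cos(t)).ravel()]/1e3
M={}
for n in CAL:
    robot.grab_frame(n); d=robot.trace(n,"tyre"); print(n,[(round(e["conf"],2),e["location"]) for e in d])
    m=d[0]["pixels"].astype(np.uint8); cs=max(cv2.findContours(m,0,2)[0],key=cv2.contourArea)
    h=cv2.convexHull(cs); M[n]=cv2.fillConvexPoly(np.zeros_like(m),h,1)
def cost(P,v=0):
    o,W=frame(*P);k=[]
    for n in M:
        h=cv2.convexHull((proj(n,o+T@W.T)*16).round().astype(np.int32))
        a=cv2.fillConvexPoly(np.zeros_like(M[n]),h,1,shift=4)
        k.append(1-(a&M[n]).sum()/(a|M[n]).sum())
    return k if v else sum(k)
best=min((minimize(cost,[.6,-.03,y],method="Nelder-Mead",options=dict(initial_simplex=[[.6,-.03,y],[.65,-.03,y],[.6,.02,y],[.6,-.03,y+.2]])) for y in(-.4,0,.3)),key=lambda b:b.fun)
P=best.x; print(P,cost(P,1)); np.save("P.npy",P)
for n in CAL: print(n,"button",proj(n,wpt(P,-.036,0,0)))
for n in CAL:
  for q in("valve_cap","valve","gauge","sealant","lever_a"):
    for e in robot.trace(n,q)[:2]:
        v,u=e["location"];print(n,q,round(e["conf"],2),u,v,np.round(np.r_[np.rad2deg(cap_angle(P,u,v,n)[0]),cap_angle(P,u,v,n)[1]],3))
E
python3 fit.py; python3 -c "
import cv2
f=cv2.imread('pics/top0.png')[110:250,150:410];cv2.imwrite('pics/c1.png',cv2.resize(f,None,fx=3,fy=3,interpolation=2))"
```

```text
scene [(0.7, [166.7, 204.4])]
top [(0.7, [149.9, 285.0])]
[ 0.53359081 -0.04294196  0.06943976] [np.float64(0.025540275049115935), np.float64(0.02705948848382078)]
scene button [[212.9446355  183.75925276]]
top button [[289.26697158 194.81322534]]
scene valve_cap 0.48 253.4 198.6 [2.4601e+02 1.1000e-01]
scene valve 0.62 252.4 202.8 [2.35764e+02 1.20000e-01]
scene gauge 0.92 137.9 239.2 [129.541   0.279]
scene sealant 0.88 320.3 238.3 [221.433   0.574]
scene lever_a 0.53 273.4 223.0 [218.492   0.286]
top valve_cap 0.49 249.2 199.6 [2.36589e+02 1.14000e-01]
top valve_cap 0.16 182.0 190.9 [2.68548e+02 2.55000e-01]
top valve 0.57 248.4 199.6 [2.37232e+02 1.15000e-01]
top gauge 0.56 366.5 240.6 [142.824   0.398]
top sealant 0.81 183.3 192.0 [2.6742e+02 2.5300e-01]
top sealant 0.51 259.2 259.3 [191.006   0.399]
top lever_a 0.76 219.6 262.1 [206.67   0.44]
top lever_a 0.62 259.0 258.9 [191.161   0.396]
```

View pics/c1.png

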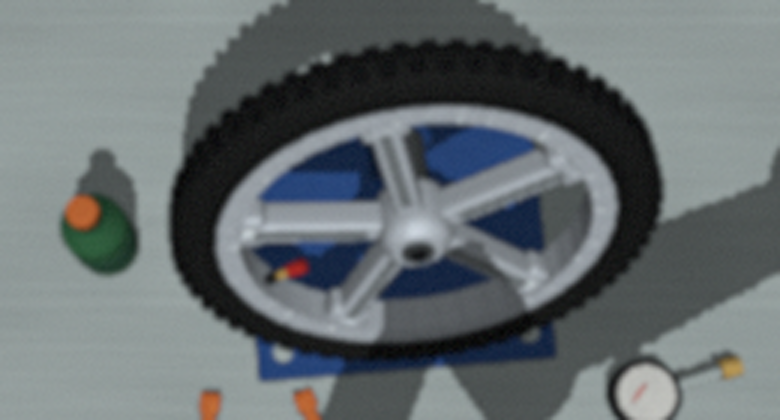

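The crop shows the button at (289,193) and the cap at (250,199). The valve is therefore at about 240° clockwise, and I need roughly 120° of clockwise turn. I'll push the spoke 108° past the valve (now at about 348°) from its counter-clockwise side, with the fingers shut, along the top arc.

```bash
cat > go.py <<'E'
from h import *
from scipy.spatial.transform import Rotation as Ro
P=np.load("P.npy")
TZ=np.array([np.cos(.785),0,-np.sin(.785)])
TR=np.c_[np.cross([0,1,0],TZ),[0,1,0],TZ]
def turn(): 
    s=robot.get_state(); return (Ro.from_matrix(TR)*Ro.from_matrix(np.array(s["tcp_rot"])).inv()).as_rotvec()/np.deg2rad(60)
def tcp(ang,r=.085,ax=.008): return wpt(P,ax,np.deg2rad(ang),r)-.022*TZ
def shift(X): return (np.array(X)-robot.get_state()["position"])/.3
E
python3 - <<'E'
from go import *
print(turn().round(3),shift([.42,-.05,.42]).round(3),tcp(312).round(3),(tcp(312)-.09*TZ).round(3))
E
```

```text
[ 0.132 -0.742 -0.319] [0.68  1.788 0.556] [0.545 0.022 0.289] [0.481 0.022 0.352]
```

Call:
{"fn": "play_rows", "kwargs": {
  "commands": [
    [[0.3, 0.88, 0.55, 0.13, -0.74, -0.32, 1], [0.3, 0.88, 0.55, 0.13, -0.74, -0.32, 1], [0.3, 0.88, 0.55, 0.13, -0.74, -0.32, 1], [0.3, 0.88, 0.55, 0.13, -0.74, -0.32, 1], [0.3, 0.88, 0.55, 0.13, -0.74, -0.32, 1], [0.3, 0.88, 0.55, 0.13, -0.74, -0.32, 1], [0.3, 0.88, 0.55, 0.13, -0.74, -0.32, 1], [0.3, 0.88, 0.55, 0.13, -0.74, -0.32, 1]]
  ]
}}

```text
clock: 1.47
position: [0.3044, -0.3203, 0.4194]
tcp_rot: [[-0.705, 0.006, 0.709], [0.005, 1.0, -0.004], [-0.709, 0.001, -0.705]]
ft_force: [0.4, 0.9, 0.7]
grip_width: 0.0
finger_force: 0.0
```

Call:
{"fn": "play_rows", "kwargs": {
  "commands": [
    [[0.38, 0.9, 0.0, 0, 0, 0, 1], [0.38, 0.9, 0.0, 0, 0, 0, 1], [0.38, 0.9, 0.0, 0, 0, 0, 1], [0.38, 0.9, 0.0, 0, 0, 0, 1], [0.38, 0.9, 0.0, 0, 0, 0, 1], [0.38, 0.9, 0.0, 0, 0, 0, 1], [0.38, 0.9, 0.0, 0, 0, 0, 1], [0.38, 0.9, 0.0, 0, 0, 0, 1]]
  ]
}}

```text
clock: 2.13
position: [0.3938, -0.1147, 0.4164]
tcp_rot: [[-0.711, 0.004, 0.703], [0.001, 1.0, -0.005], [-0.703, -0.002, -0.711]]
ft_force: [0.8, -1.7, 0.2]
grip_width: -0.002
finger_force: 0.0
```

```bash
python3 - <<'E'
from go import *
s=robot.get_state(); print(s["clock"],s["position"],np.round(s["q"],2),s["grip_width"],s["ft_force"])
print(turn().round(3),shift(tcp(312)-.08*TZ).round(3))
E
```

```text
2.1333 [ 0.39384322 -0.11465574  0.41636916] [ 0.22 -0.46 -0.69  0.28 -0.59 -1.96] -0.0015101201414230807 [ 0.83018308 -1.69360401  0.24633299]
[ 0.002 -0.005  0.004] [ 0.315  0.456 -0.237]
```

Call:
{"fn": "play_rows", "kwargs": {
  "commands": [
    [[0, 0, 0, 0, 0, 0, 1], [0, 0, 0, 0, 0, 0, 1]]
  ]
}}

```text
clock: 2.3
position: [0.394, -0.1146, 0.4152]
tcp_rot: [[-0.713, 0.001, 0.701], [-0.002, 1.0, -0.003], [-0.701, -0.003, -0.713]]
ft_force: [0.1, -0.2, -0.1]
grip_width: 0.0
finger_force: 0.0
```

Call:
{"fn": "play_rows", "kwargs": {
  "commands": [
    [[0.31, 0.455, -0.235, 0, 0, 0, 1], [0.31, 0.455, -0.235, 0, 0, 0, 1], [0.31, 0.455, -0.235, 0, 0, 0, 1], [0.31, 0.455, -0.235, 0, 0, 0, 1], [0.31, 0.455, -0.235, 0, 0, 0, 1], [0.31, 0.455, -0.235, 0, 0, 0, 1], [0.31, 0.455, -0.235, 0, 0, 0, 1], [0.31, 0.455, -0.235, 0, 0, 0, 1]]
  ]
}}

```text
clock: 2.97
position: [0.4877, 0.018, 0.3449]
tcp_rot: [[-0.713, 0.01, 0.701], [0.005, 1.0, -0.01], [-0.701, -0.004, -0.713]]
ft_force: [0.4, -0.6, 0.0]
grip_width: 0.0
finger_force: 0.0
```

```bash
python3 - <<'E'
from go import *
s=robot.get_state(); print(s["clock"],s["position"],np.round(s["q"],2),s["ft_force"])
print(turn().round(3),shift(tcp(312)).round(3))
a=robot.grab_frame("top");b=robot.grab_frame("scene")
a=cv2.resize(a[100:260,170:410],None,fx=3,fy=3);b=cv2.resize(b[100:260,100:340],None,fx=1.0*3,fy=3)
cv2.imwrite("pics/pre.png",np.hstack([cv2.resize(a,(400,267)),cv2.resize(b,(400,267))])[...,::-1])
E
```

```text
2.9667 [0.48774897 0.01798845 0.34494894] [ 0.29 -0.22 -0.95  1.16 -0.23 -2.93] [ 0.41713926 -0.60273321  0.04628898]
[ 0.003 -0.009  0.01 ] [ 0.19   0.014 -0.187]
```

View pics/pre.png

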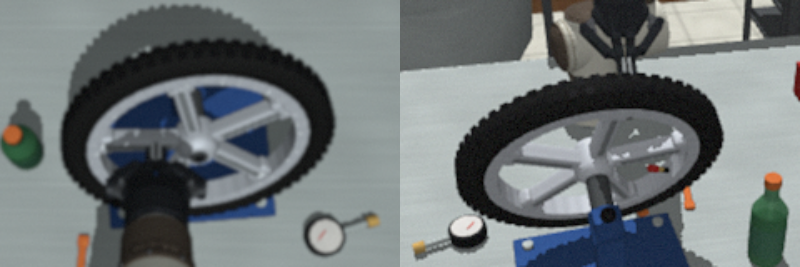

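The top view shows the fingers in front of the left window, and the scene view shows the cap still at lower left (camera right). The wrist is near joint 5's limit, so I'll tilt the tool a little steeper, yaw it slightly and use a smaller radius.

```bash
python3 - <<'E'
s=open('go.py').read()
i=s.index("TZ=");j=s.index("def turn")
s=s[:i]+'''TR=Ro.from_euler("ZY",[.13,-np.deg2rad(37)]).as_matrix()@np.diag([-1,1,-1.])
TZ=TR[:,2]
'''+s[j:]
s=s.replace("r=.085,ax=.008","r=.077,ax=.007")
open('go.py','w').write(s)
E
python3 -c "
from go import *
print(TR.round(2),turn().round(3),shift(tcp(312)-.08*TZ).round(3))"
```

```text
[[-0.79 -0.13  0.6 ]
 [-0.1   0.99  0.08]
 [-0.6  -0.   -0.8 ]] [-0.006  0.127  0.132] [ 0.031 -0.035  0.013]
```

Call:
{"fn": "play_rows", "kwargs": {
  "commands": [
    [[0.03, -0.035, 0.03, 0, 0.127, 0.13, 1], [0.03, -0.035, 0.03, 0, 0.127, 0.13, 1], [0.03, -0.035, 0.03, 0, 0.127, 0.13, 1], [0.03, -0.035, 0.03, 0, 0.127, 0.13, 1]]
  ]
}}

```text
clock: 3.4
position: [0.4975, 0.0046, 0.3575]
tcp_rot: [[-0.783, -0.106, 0.613], [-0.085, 0.994, 0.063], [-0.616, -0.002, -0.788]]
ft_force: [1.0, -2.9, 1.4]
grip_width: 0.003
finger_force: 0.0
```

```bash
python3 - <<'E'
from go import *
s=robot.get_state(); print(s["clock"],s["position"],np.round(s["q"],2),s["ft_force"])
print(turn().round(3),shift(tcp(312)).round(3))
E
```

```text
3.4 [0.49747999 0.00461954 0.35752428] [ 0.42 -0.19 -0.68  0.43 -0.48 -2.2 ] [ 1.04681392 -2.88881344  1.36946399]
[0.    0.017 0.023] [ 0.157  0.033 -0.237]
```

Call:
{"fn": "play_rows", "kwargs": {
  "commands": [
    [[0.02, 0.033, -0.04, 0, 0.017, 0.02, 1], [0.05, 0.033, -0.08, 0, 0.017, 0.02, 1], [0.075, 0.033, -0.12, 0, 0.017, 0.02, 1], [0.1, 0.033, -0.16, 0, 0.017, 0.02, 1], [0.13, 0.033, -0.2, 0, 0.017, 0.02, 1], [0.157, 0.033, -0.237, 0, 0.017, 0.02, 1], [0.157, 0.033, -0.237, 0, 0.017, 0.02, 1]]
  ]
}}

```text
clock: 3.98
position: [0.545, 0.0132, 0.2836]
tcp_rot: [[-0.794, -0.123, 0.595], [-0.101, 0.992, 0.07], [-0.6, -0.004, -0.8]]
ft_force: [0.0, -0.1, 0.1]
grip_width: -0.004
finger_force: 0.0
```

```bash
python3 - <<'E'
from go import *
s=robot.get_state(); print(s["clock"],s["position"],np.round(s["q"],2),s["ft_force"])
print(turn().round(3))
for a in range(312,462,10): print(a,shift(tcp(a)).round(3))
a=robot.grab_frame("top");b=robot.grab_frame("scene")
cv2.imwrite("pics/in.png",np.hstack([cv2.resize(a[100:260,170:410],(400,267)),cv2.resize(b[100:260,100:340],(400,267))])[...,::-1])
E
```

```text
3.9833 [0.5450427  0.0132431  0.28359174] [ 0.33 -0.02 -0.77  0.61 -0.23 -2.34] [ 0.04620043 -0.13106098  0.11863356]
[ 0.004 -0.002  0.007]
312 [-0.002  0.004  0.009]
322 [ 0.013 -0.028  0.037]
332 [ 0.026 -0.065  0.059]
342 [ 0.037 -0.105  0.075]
352 [ 0.044 -0.148  0.084]
362 [ 0.048 -0.193  0.086]
372 [ 0.049 -0.237  0.081]
382 [ 0.046 -0.28   0.069]
392 [ 0.04  -0.321  0.051]
402 [ 0.031 -0.357  0.026]
412 [ 0.02  -0.389 -0.003]
422 [ 0.006 -0.414 -0.037]
432 [-0.01  -0.433 -0.075]
442 [-0.028 -0.444 -0.114]
452 [-0.047 -0.448 -0.155]
```

View pics/in.png

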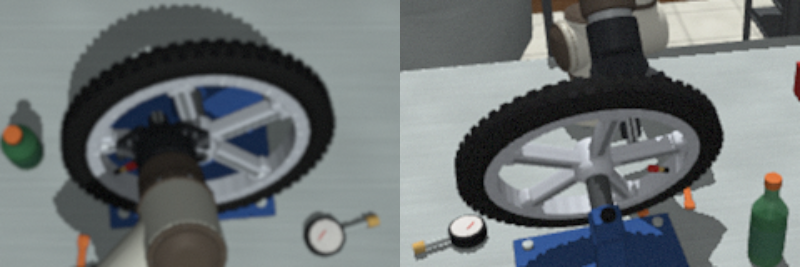

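In the scene view the fingertips poke through the top-left window, with the valve in the next window below the left spoke. I'll sweep clockwise gently.

Call:
{"fn": "play_rows", "kwargs": {
  "commands": [
    [[0.006, -0.012, 0.024, 0, 0, 0, 1], [0.013, -0.028, 0.037, 0, 0, 0, 1], [0.019, -0.045, 0.048, 0, 0, 0, 1], [0.025, -0.06, 0.056, 0, 0, 0, 1], [0.03, -0.077, 0.065, 0, 0, 0, 1], [0.034, -0.094, 0.071, 0, 0, 0, 1], [0.038, -0.111, 0.076, 0, 0, 0, 1], [0.041, -0.128, 0.08, 0, 0, 0, 1]]
  ]
}}

```text
clock: 4.75
position: [0.5571, -0.0237, 0.3109]
tcp_rot: [[-0.791, -0.125, 0.599], [-0.101, 0.992, 0.074], [-0.604, -0.002, -0.797]]
ft_force: [0.1, 0.8, -0.6]
grip_width: -0.0
finger_force: 0.7
```

```bash
cat > st.py <<'E'
from go import *
import sys
s=robot.get_state(); print(s["clock"],s["position"],np.round(s["q"],2),s["ft_force"].round(1) if hasattr(s["ft_force"],'round') else s["ft_force"],turn().round(3))
for n in CAL:
    robot.grab_frame(n)
    for e in robot.trace(n,"valve_cap")[:2]:
        v,u=e["location"];a,r=cap_angle(P,u,v,n);print(n,round(e["conf"],2),u,v,np.rad2deg(a).round(1),r.round(3))
for a in map(float,sys.argv[1:]): print(a,shift(tcp(a)).round(3))
E
python3 st.py 340 345 350 355 360 365 370 375 380 385
```

```text
4.75 [ 0.5571331  -0.023677    0.31085314] [ 0.29 -0.02 -0.61  0.28 -0.36 -1.97] [ 0.1  0.8 -0.6] [0.001 0.003 0.004]
scene 0.38 259.8 193.3 259.7 0.117
top 0.54 238.1 191.8 258.1 0.123
top 0.48 368.0 242.6 143.2 0.412
340.0 [-0.007  0.027 -0.019]
345.0 [-0.003  0.006 -0.013]
350.0 [ 0.001 -0.016 -0.008]
355.0 [ 0.004 -0.038 -0.006]
360.0 [ 0.006 -0.06  -0.005]
365.0 [ 0.007 -0.083 -0.006]
370.0 [ 0.007 -0.105 -0.008]
375.0 [ 0.006 -0.127 -0.013]
380.0 [ 0.005 -0.148 -0.019]
385.0 [ 0.003 -0.169 -0.027]
```

It's turning (valve about 259°). Continuing to about 380.

Call:
{"fn": "play_rows", "kwargs": {
  "commands": [
    [[0.002, -0.02, -0.007, 0, 0, 0, 1], [0.004, -0.038, -0.006, 0, 0, 0, 1], [0.006, -0.06, -0.005, 0, 0, 0, 1], [0.007, -0.08, -0.006, 0, 0, 0, 1], [0.007, -0.098, -0.007, 0, 0, 0, 1], [0.007, -0.115, -0.01, 0, 0, 0, 1], [0.006, -0.132, -0.014, 0, 0, 0, 1], [0.005, -0.148, -0.019, 0, 0, 0, 1]]
  ]
}}

```text
clock: 5.62
position: [0.5591, -0.068, 0.3042]
tcp_rot: [[-0.791, -0.125, 0.599], [-0.102, 0.992, 0.073], [-0.603, -0.003, -0.798]]
ft_force: [-0.4, 3.0, -0.6]
grip_width: 0.0
finger_force: 0.9
```

```bash
python3 st.py 380 385 390 395 400 405 410 415 420
```

```text
5.6167 [ 0.55910599 -0.06796191  0.30419482] [ 0.18  0.   -0.53  0.1  -0.39 -1.71] [-0.4  3.  -0.6] [0.003 0.002 0.004]
scene 0.61 210.2 189.9 20.1 0.037
scene 0.54 319.9 237.3 221.8 0.563
380.0 [ 0.    -0.     0.004]
385.0 [-0.002 -0.021 -0.004]
390.0 [-0.005 -0.041 -0.013]
395.0 [-0.009 -0.061 -0.024]
400.0 [-0.013 -0.079 -0.036]
405.0 [-0.018 -0.096 -0.05 ]
410.0 [-0.024 -0.111 -0.065]
415.0 [-0.031 -0.125 -0.081]
420.0 [-0.038 -0.138 -0.098]
```

Call:
{"fn": "play_rows", "kwargs": {
  "commands": [
    [[-0.002, -0.018, -0.003, 0, 0, 0, 1], [-0.005, -0.041, -0.013, 0, 0, 0, 1], [-0.009, -0.061, -0.024, 0, 0, 0, 1], [-0.013, -0.079, -0.036, 0, 0, 0, 1], [-0.018, -0.096, -0.05, 0, 0, 0, 1], [-0.024, -0.111, -0.065, 0, 0, 0, 1], [-0.031, -0.125, -0.081, 0, 0, 0, 1], [-0.038, -0.138, -0.098, 0, 0, 0, 1]]
  ]
}}

```text
clock: 6.48
position: [0.5485, -0.1094, 0.2753]
tcp_rot: [[-0.79, -0.125, 0.6], [-0.102, 0.992, 0.073], [-0.604, -0.004, -0.797]]
ft_force: [0.1, 1.3, 1.2]
grip_width: 0.003
finger_force: 0.9
```

```bash
python3 st.py 420 425 430 435 440 445 450 455; python3 -c "
from h import *
a=robot.grab_frame('top');b=robot.grab_frame('scene')
cv2.imwrite('pics/mid.png',np.hstack([cv2.resize(a[100:260,170:410],(400,267)),cv2.resize(b[100:260,100:340],(400,267))])[...,::-1])"
```

```text
6.4833 [ 0.54846688 -0.10941145  0.2752745 ] [ 0.08  0.03 -0.52 -0.07 -0.37 -1.47] [0.1 1.3 1.2] [0.003 0.004 0.004]
top 0.56 383.8 236.8 136.2 0.417
420.0 [-0.  0.  0.]
425.0 [-0.008 -0.011 -0.018]
430.0 [-0.016 -0.02  -0.036]
435.0 [-0.024 -0.027 -0.056]
440.0 [-0.033 -0.033 -0.076]
445.0 [-0.043 -0.036 -0.096]
450.0 [-0.052 -0.038 -0.116]
455.0 [-0.061 -0.037 -0.136]
```

View pics/mid.png

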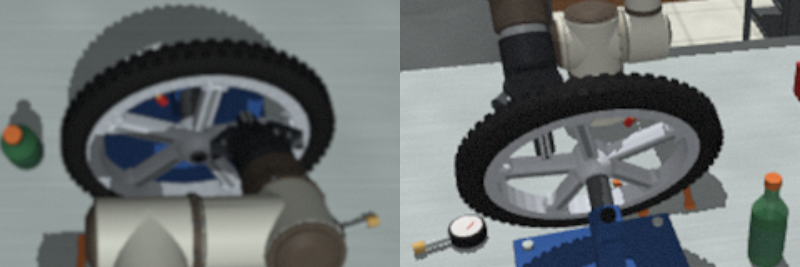

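In the top view the cap sits at crop (162,99), which is px (267,159): valve around 330°. I'll push on to about 446°, then measure.

Call:
{"fn": "play_rows", "kwargs": {
  "commands": [
    [[-0.006, -0.009, -0.014, 0, 0, 0, 1], [-0.013, -0.017, -0.029, 0, 0, 0, 1], [-0.019, -0.023, -0.044, 0, 0, 0, 1], [-0.026, -0.028, -0.06, 0, 0, 0, 1], [-0.032, -0.032, -0.073, 0, 0, 0, 1], [-0.038, -0.034, -0.085, 0, 0, 0, 1], [-0.043, -0.036, -0.096, 0, 0, 0, 1], [-0.043, -0.036, -0.096, 0, 0, 0, 1]]
  ]
}}

```text
clock: 7.45
position: [0.5337, -0.1209, 0.2439]
tcp_rot: [[-0.794, -0.124, 0.595], [-0.101, 0.992, 0.072], [-0.6, -0.003, -0.8]]
ft_force: [-0.4, -0.9, -0.6]
grip_width: 0.004
finger_force: 0.0
```

```bash
cat > cap.py <<'E'
from go import *
# red blob inside the wheel windows
for n,(c0,c1,r0,r1) in dict(top=(215,365,135,225),scene=(140,290,150,235)).items():
    f=robot.grab_frame(n).astype(int); m=(f[...,0]>130)&(f[...,1]<60)&(f[...,2]<60)
    v,u=np.nonzero(m[r0:r1,c0:c1]); u=u+c0;v=v+r0
    if len(u):
        U,V=np.median(u),np.median(v);a,r=cap_angle(P,U,V,n);print(n,len(u),U,V,np.rad2deg(a).round(1),r.round(3),"lat mm",(-1e3*r*np.sin(a)).round(1))
print([ (n,proj(n,wpt(P,0,0,.11)).round(1)) for n in CAL])
E
python3 cap.py; python3 st.py 445 450 455 460
```

```text
top 8 285.0 155.0 355.0 0.106 lat mm 9.1
[('scene', array([[215.6, 172.2]])), ('top', array([[289.2, 153.4]]))]
7.55 [ 0.53412168 -0.12080082  0.24452342] [ 0.05  0.05 -0.56 -0.14 -0.32 -1.38] [0.  0.9 0.1] [ 0.003 -0.001  0.005]
445.0 [0.001 0.    0.001]
450.0 [-0.009 -0.001 -0.019]
455.0 [-0.018 -0.001 -0.039]
460.0 [-0.028  0.001 -0.06 ]
```

Call:
{"fn": "play_rows", "kwargs": {
  "commands": [
    [[-0.002, 0, -0.004, 0, 0, 0, 1], [-0.004, 0, -0.009, 0, 0, 0, 1], [-0.006, 0, -0.014, 0, 0, 0, 1], [-0.009, -0.001, -0.019, 0, 0, 0, 1], [-0.009, -0.001, -0.02, 0, 0, 0, 1], [-0.009, -0.001, -0.02, 0, 0, 0, 1]]
  ]
}}

```text
clock: 8.25
position: [0.5322, -0.1209, 0.2394]
tcp_rot: [[-0.792, -0.125, 0.598], [-0.102, 0.992, 0.072], [-0.602, -0.003, -0.798]]
ft_force: [0.1, 0.7, 0.2]
grip_width: -0.003
finger_force: 0.4
```

```bash
python3 cap.py; python3 st.py 440 445 450 455 | tail -4; python3 -c "
from h import *
a=robot.grab_frame('top');b=robot.grab_frame('scene')
cv2.imwrite('pics/end.png',np.hstack([cv2.resize(a[100:260,170:410],(400,267)),cv2.resize(b[100:260,100:340],(400,267))])[...,::-1])
from go import TZ;print(TZ)"
```

```text
top 8 287.0 155.0 357.4 0.105 lat mm 4.7
[('scene', array([[215.6, 172.2]])), ('top', array([[289.2, 153.4]]))]
440.0 [0.018 0.005 0.041]
445.0 [0.009 0.001 0.021]
450.0 [-0.    -0.     0.001]
455.0 [-0.01 -0.   -0.02]
[ 0.59673684  0.07801577 -0.79863551]
```

View pics/end.png

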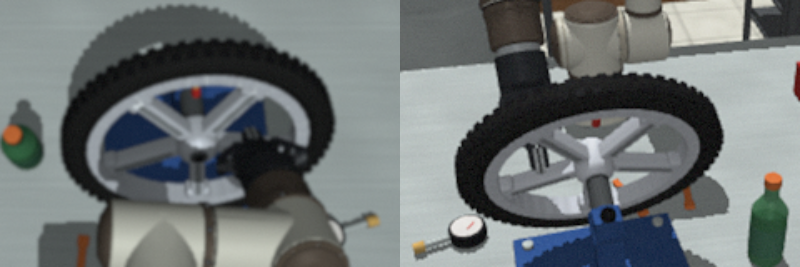

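The valve is almost at the top: cap at crop (196,92), next to the hub line at x≈198. I'll push 2.5° more, back the fingers off the spoke, then look again.

Call:
{"fn": "play_rows", "kwargs": {
  "commands": [
    [[-0.001, 0, -0.003, 0, 0, 0, 1], [-0.003, 0, -0.006, 0, 0, 0, 1], [-0.005, 0, -0.009, 0, 0, 0, 1], [-0.005, 0, -0.01, 0, 0, 0, 1], [-0.005, 0, -0.01, 0, 0, 0, 1], [0.005, 0.002, 0.012, 0, 0, 0, 1], [0.018, 0.005, 0.041, 0, 0, 0, 1], [0.018, 0.005, 0.041, 0, 0, 0, 1]]
  ]
}}

```text
clock: 9.32
position: [0.539, -0.1194, 0.254]
tcp_rot: [[-0.79, -0.125, 0.6], [-0.103, 0.992, 0.072], [-0.605, -0.005, -0.797]]
ft_force: [0.9, -0.2, -0.5]
grip_width: -0.002
finger_force: 0.0
```

```bash
python3 cap.py
```

```text
top 8 290.0 155.0 1.1 0.104 lat mm -2.0
[('scene', array([[215.6, 172.2]])), ('top', array([[289.2, 153.4]]))]
```

Within 2 mm of centre. Withdrawing along the tool axis.

Call:
{"fn": "play_rows", "kwargs": {
  "commands": [
    [[-0.04, -0.005, 0.053, 0, 0, 0, 1], [-0.08, -0.01, 0.107, 0, 0, 0, 1], [-0.12, -0.016, 0.16, 0, 0, 0, 1], [-0.16, -0.021, 0.213, 0, 0, 0, 1], [-0.2, -0.026, 0.267, 0, 0, 0, 1], [-0.24, -0.031, 0.32, 0, 0, 0, 1], [-0.3, -0.04, 0.4, 0, 0, 0, 1], [-0.3, -0.04, 0.4, 0, 0, 0, 1]]
  ]
}}

```text
clock: 10.08
position: [0.4469, -0.1321, 0.3773]
tcp_rot: [[-0.786, -0.124, 0.605], [-0.102, 0.992, 0.071], [-0.609, -0.006, -0.793]]
ft_force: [1.1, 0.3, 0.5]
grip_width: -0.002
finger_force: 0.0
```

Call:
{"fn": "play_rows", "kwargs": {
  "commands": [
    [[-0.1, 0, 0.1, 0, 0, 0, 1], [-0.1, 0, 0.1, 0, 0, 0, 1], [-0.1, 0, 0.1, 0, 0, 0, 1], [-0.1, 0, 0.1, 0, 0, 0, 1]]
  ]
}}

```text
clock: 10.42
position: [0.4172, -0.1313, 0.4012]
tcp_rot: [[-0.792, -0.124, 0.598], [-0.101, 0.992, 0.073], [-0.602, -0.003, -0.798]]
ft_force: [0.5, -0.0, -0.4]
grip_width: 0.001
finger_force: 0.0
```

```bash
python3 cap.py; python3 -c "
from h import *
a=robot.grab_frame('top');b=robot.grab_frame('scene')
cv2.imwrite('pics/fin.png',np.hstack([cv2.resize(a,(400,300)),cv2.resize(b,(400,300))])[...,::-1])"
```

```text
top 10 290.0 155.0 1.1 0.104 lat mm -2.0
[('scene', array([[215.6, 172.2]])), ('top', array([[289.2, 153.4]]))]
```

View pics/fin.png

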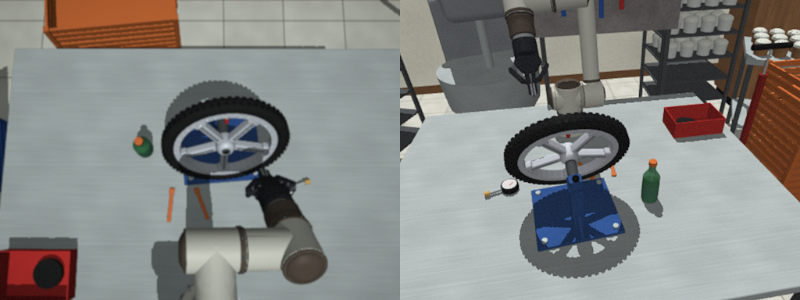

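The hand is clear of the wheel and the valve is at the top (top-view cap at px (290,155)). The bottle, gauge and levers look undisturbed.

```bash
python3 -c "
from bench import robot
print(robot.finish_job())"
```

```text
the job is handed in; nothing more can be done
None
```

I turned the wheel about 120° clockwise until the valve was at twelve o'clock, withdrew the hand, and handed the job in. The last picture put the cap about 2 mm off centre, but the judge's verdict was not shown.

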